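Charged battery pack from the charger into the bottle cooler

TASK

The battery pack in the charger is full. Press it down once so that the catch lets go and it pops up, lift it out, put it into the battery bay of the cordless bottle cooler, and press it down there until the catch holds it when you let go. Feel for the end of its travel and press no harder than a firm thumb would (stay well under 40 N), and leave the other things on the worktop where they are.

Things in the scene. Friction and masses are not known exactly. Their poses are not given: they have to be found in the camera images.
- pack: the battery pack: a black upright block 60 (x) x 40 (y) x 90 (z) mm with a grey inset top (1 mm of it stands above the block) and thin grey grip ribs near the top of its two wide faces, which are 40 mm apart; 0.14 to 0.26 kg. Origin at the centre of its underside, z up. Either way round fits either bay.
- charger: the charger, fixed: a grey upright box, 131 x 66 x 100 mm, with a small lamp strip on the upper front and a black foot in front; its one bay is open at the top and holds the pack at the start. Origin on the worktop under the middle of the bay, x pointing from its front to its back (catch case at the back, same height), z up.
- charger_bay (a point): middle of the mouth of the charger's bay, level with the charger's top; axes as the charger's. Opening 63 x 43 mm (1.5 mm to spare on each side of the pack), longer along x, with a 4 mm wide, 5 mm deep chamfer; 100 mm above the worktop. The pack, caught, stands 12 mm proud of this level; popped up, 34 mm proud.
- charger_seat (a joint): height (m) of the sprung floor of the charger's bay above a mark near where the catch holds it: about 0.002 caught (the start), 0.024 popped right up, about -0.0055 pressed down to the end stop. Pressing past about -0.0035 and letting go frees the catch; pressing it again from the top down to the stop catches it again.
- cooler: the cordless bottle cooler, fixed: a white box, 124 x 66 mm and 100 mm high, with a battery bay open at the top, in front of a round aluminium bottle well of the same height (92 mm wide, open at the top, its axis 122 mm behind the bay's). Origin on the worktop under the middle of the battery bay, x pointing from the bay to the well, z up.
- cooler_bay (a point): middle of the mouth of the cooler's battery bay, level with the cooler's top; axes as the cooler's. Opening 63 x 43 mm (1.5 mm to spare on each side of the pack), longer along x, with a 4 mm wide, 5 mm deep chamfer; 100 mm above the worktop. A pack resting on the raised floor stands 46 mm proud of this level.
- cooler_seat (a joint): depth (m) of the sprung floor of the cooler's bay below its raised position: 0 raised (the start), grows as it is pressed. Pressed to the end stop and let go, it stays caught; another press to the stop frees it. This catch is worn: it holds somewhere from 0.018 to 0.035, different each time. The stop lies 7 mm past the holding depth (5.5 mm past is the least needed) and must be felt.
- cooler_seat_top (a point): middle of the top of the cooler's sprung floor, 58 x 38 mm, 44 mm below the bay's mouth when raised; z up. Both machines' floors push up with 5 N raised and 8 to 12 N at the stop (the pack's weight helps to press); at the end stop the force rises steeply.
- lime: a lime, 60 x 48 mm, lying on the worktop between the two machines; leave alone
- jigger: a double-cone copper jigger, 43 x 84 mm, standing between the machines towards the back; leave alone
- glass: a rocks glass, 92 mm wide, 97 mm high, at the left; leave alone
- strainer: a flat bar strainer, 82 x 167 mm, lying at the left; leave alone
- muddler: a dark wooden muddler, 210 mm long, lying at the right; leave alone
- coaster: a round brown coaster, 96 mm, lying at the right; leave alone
Not all that is in view belongs to the job. What is shaped like the pack but pink is not meant.

How it is judged:
By the outcome, as a careful person would: the job done as asked, in the order asked, and still so for the second after the job is handed in, with the robot touching nothing.
It also fails if it takes over 58 s, if anything falls off the work surface, if the arm or the gripper's body presses on something with over 40 N, if the wrist force passes 120 N, or if a joint passes its speed limit or range.

ROBOT

A 6-joint arm with a two-finger parallel gripper is mounted at the origin on a cart in front of the work surface, level with it; the furniture and walls round the work are solid. World frame = base frame: x ahead of the robot, y to its left, z up, the work surface at z = 0. Lengths are in m, angles in degrees, forces in N, time in s.
With the tool pointing down it reaches from about 0.325 to 0.85 m from the base axis. Payload 15.5 kg.
Tool frame: the origin (TCP) lies at the very end of the fingers, on their centre line; the grasp point (between the pads) lies arm.grip_depth behind it (arm.grip_depth is the distance from the TCP to the grasp point, in m); z points along the fingers, y is the line along which they close (so a half turn about z gives the same grasp; the last joint's range is limited). The gripper opens to 91 mm and grips with 3 to 60 N. Pads are 32 mm wide; open, the fingers measure 118 mm over their backs; the gripper's body (76 mm by 178 mm) begins 60 mm behind the grasp point.
Start: joints at [-82.764, 28.281, 77.091, -0, 74.628, -5.472], TCP at [0.137, -0.61, 0.214] pointing down, gripper open.
Joint ranges: [-166.48, 166.48], [-47.26, 123.95], [12.59, 153.08], [-70.14, 250.14], [6.76, 159.57], [-176.63, 176.63]. Speed limits (degrees/s): [108.29, 108.29, 147.25, 172.46, 172.46, 172.46].

INTERFACE

Orientations are given as a 3x3 rotation matrix whose columns are the frame's x, y, z axes.
In Python, from rig import arm gives the robot as it stands. Calls block until the motion is done:
- arm.move_to(position, orientation): joint-space move of the TCP to a pose.
- arm.move_l(position, orientation=None, feed=0.15): straight line of the TCP; orientation=None keeps the orientation; feed is the mean speed in m/s.
- arm.move_joints(angles): joint-space move.
- arm.grip(opening): finger opening in m; the grip force is fixed at half the most; returns when the fingers have stopped.
- arm.sleep(seconds).
- arm.solve_ik(position, orientation): joint angles nearest the present ones, or None.
- arm.snapshot(name): name is "side" or "top"; returns the picture (400x640x3 uint8, red, green, blue); there is no depth.
- arm.get_calibration(name): a dict with "intrinsics" (3x3 intrinsics, pixels), "cam_to_world" (4x4, takes a point from camera to world coordinates). Camera axes: x right, y down, z forward; pixel columns grow to the right and rows downward; lengths in m; the calibration is good to about 2 mm. A picture is of the moment at which its call begins. get_calibration takes no time and is no camera call.
A pose or a line that the arm cannot do raises arm.Unreachable and nothing moves.
- arm.sign_off(): hands the job in; it is judged then, once.
Readings, each from a call of its own:
- arm.current_t(): time.
- arm.current_joint_positions(): joint angles.
- arm.current_dq(): joint speeds.
- arm.current_tau(): joint torques, N m.
- arm.current_ee_pos(): TCP position.
- arm.current_tool_rot(): TCP orientation.
- arm.current_force(): force on the tool from outside, world axes, zero at the start.
- arm.current_torque(): the same for the moment, N m.
- arm.current_width(): finger opening in m.
- arm.current_grasp_force(): force on a finger pad.
Only numpy, scipy, OpenCV 4.12 (cv2) and the standard library are available. Lean on these libraries where they do the work, as an engineer would, in place of code of your own. Each camera call takes 0.05 s, during which the arm holds its last target. There are 200 camera calls.

## Working session

There is one attempt and no reset: what is moved stays moved. The work goes in short steps, each a Python script; the robot and the scene stay as the last script left them, time stands still between calls to the robot, and variables do not carry over. Pictures are saved under pics/ and viewed, at most 10 in all, crops included, and the job is handed in when it is done.

```bash
mkdir -p pics; ls
python3 - <<'E'
from rig import arm
import cv2
for n in("top","side"):
    cv2.imwrite(f"pics/{n}0.png",arm.snapshot(n)[:,:,::-1]); c=arm.get_calibration(n); print(n,c["intrinsics"].round(1).tolist(),c["cam_to_world"].round(3).tolist())
print(arm.grip_depth,arm.current_t(),arm.current_tool_rot().round(3).tolist() if hasattr(arm.current_tool_rot(),'round') else arm.current_tool_rot(),arm.current_width(),arm.current_force())
E
```

```text
pics
top [[450.2, 0.0, 322.8], [0.0, 450.2, 193.2], [0.0, 0.0, 1.0]] [[-0.026, -0.99, 0.139, 0.322], [-1.0, 0.025, -0.003, -0.009], [-0.0, -0.139, -0.99, 1.5], [0.0, 0.0, 0.0, 1.0]]
side [[389.3, 0.0, 321.4], [0.0, 389.3, 203.0], [0.0, 0.0, 1.0]] [[-0.836, -0.448, 0.316, 0.136], [-0.548, 0.669, -0.501, 0.612], [0.013, -0.592, -0.805, 1.084], [0.0, 0.0, 0.0, 1.0]]
0.0188 0.1 [[0.975, 0.22, -0.0], [0.22, -0.975, 0.001], [0.0, -0.001, -1.0]] 0.09111251106827684 [-0.00248844  0.18268372 -0.17510352]
```

View pics/top0.png

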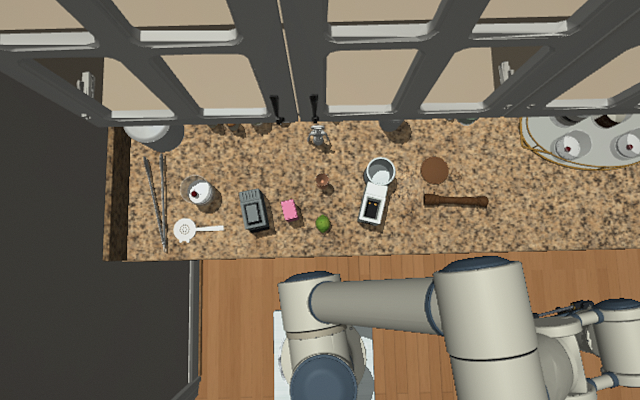

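View pics/side0.png

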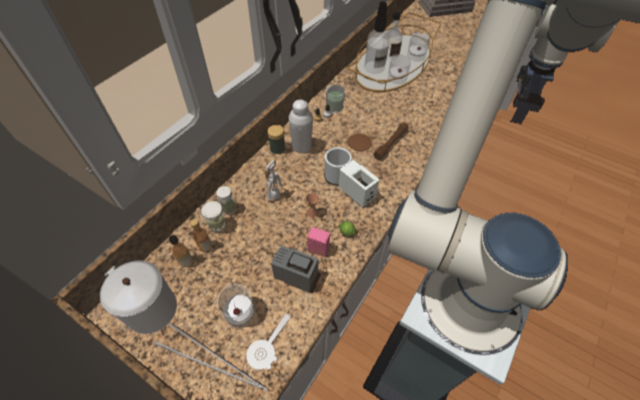

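Candidates for the pack: the dark block in the charger at top (253,211) / side (300,262), and the pink block at top (289,209) / side (318,242), which is the decoy. I choose the first and check it in a close crop.

Run:
```python
import cv2,numpy as np
t=cv2.imread("pics/top0.png");s=cv2.imread("pics/side0.png")
r=lambda a,k:cv2.resize(a,None,fx=k,fy=k,interpolation=cv2.INTER_CUBIC)
a=r(t[180:240,230:280],8)[:480,:400]; b=r(t[150:230,350:400],8)[160:640]
cv2.imwrite("pics/c1.png",np.hstack([a,b]))   # a: px=230+u/8,180+v/8 ; b: 350+(u-400)/8, 170+v/8
c=r(s[235:300,265:325],6.4)[:416]; d=r(s[145:210,325:385],6.4)[:416]
cv2.imwrite("pics/c2.png",np.hstack([c,d]))
```

```text
(no output)
```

View pics/c1.png

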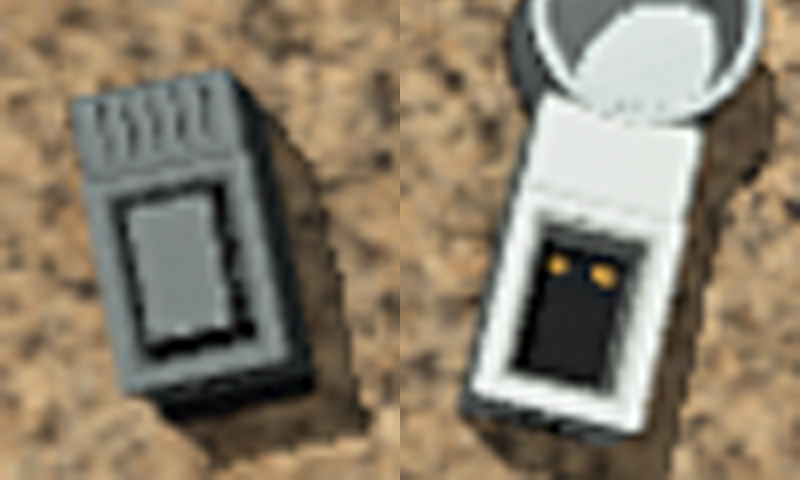

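View pics/c2.png

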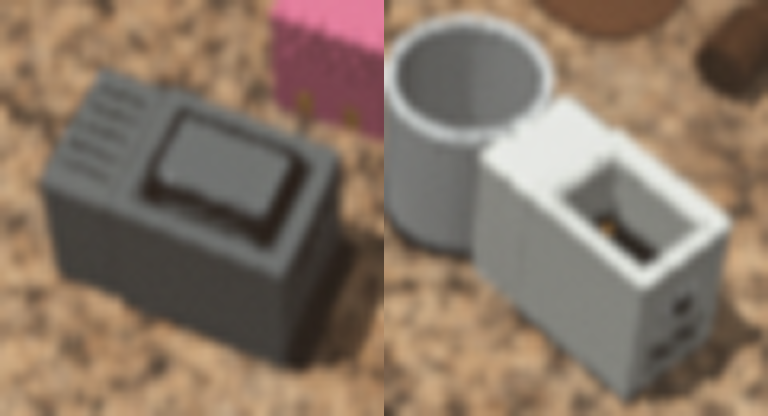

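The crop confirms it: the black-rimmed grey pack top lies in the charger (top-crop centre about (180,270), i.e. pixel (252.5,214)). The empty cooler bay is at crop (585,305), pixel (373,208), and the pink block is separate.

```bash
cat > h.py <<'E'
import numpy as np
from rig import arm
def unproj(n,px,z):
    c=arm.get_calibration(n);K=np.array(c["intrinsics"]);T=np.array(c["cam_to_world"])
    d=T[:3,:3]@np.linalg.inv(K)@np.r_[px,1.];return T[:3,3]+d*(z-T[2,3])/d[2]
def proj(n,P):
    c=arm.get_calibration(n);K=np.array(c["intrinsics"]);T=np.linalg.inv(np.array(c["cam_to_world"]))
    q=K@(T[:3,:3]@np.asarray(P,float)+T[:3,3]);return q[:2]/q[2]
def R(yaw):  # tool down, closing axis y at world yaw+90deg ; tool x along yaw
    c,s=np.cos(np.radians(yaw)),np.sin(np.radians(yaw));return np.array([[c,s,0],[s,-c,0],[0,0,-1.]])
E
python3 - <<'E'
from h import *
T1=lambda u,v:(230+u/8-.5,180+v/8-.5); T2=lambda u,v:(350+(u-400)/8-.5,170+v/8-.5)
S1=lambda u,v:(265+u/6.4-.5,235+v/6.4-.5); S2=lambda u,v:(325+(u-384)/6.4-.5,145+v/6.4-.5)
def show(l,n,f,z,pts):
    P=np.array([unproj(n,f(*p),z)[:2] for p in pts])
    e=np.linalg.norm(np.roll(P,-1,0)-P,axis=1)
    d=(P[0]+P[1]-P[2]-P[3]); print(l,n,P.mean(0).round(4),"edges",(e*1e3).round(),"yaw",np.degrees(np.arctan2(d[1],d[0])).round(1),P.round(3).tolist())
# order: back pair, front pair
show("chbox","top",T1,.1,[(75,100),(228,70),(293,365),(126,392)])
show("pack","top",T1,.113,[(130,207),(208,198),(230,332),(150,345)])
show("chbox","side",S1,.1,[(45,180),(100,70),(340,158),(282,272)])
show("pack","side",S1,.113,[(158,178),(185,110),(303,158),(268,220)])
show("cobox","top",T2,.1,[(545,95),(700,130),(642,432),(472,392)])
show("comouth","top",T2,.1,[(540,215),(660,235),(618,400),(508,378)])
show("cobox","side",S2,.1,[(483,155),(570,98),(728,222),(642,285)])
show("comouth","side",S2,.1,[(557,190),(613,155),(708,228),(650,264)])
print(arm.current_joint_positions())
E
```

```text
chbox top [0.4756 0.2091] edges [ 61. 119.  66. 117.] yaw 10.9 [[0.528, 0.25], [0.539, 0.19], [0.422, 0.165], [0.413, 0.23]]
pack top [0.4589 0.2074] edges [30. 53. 31. 54.] yaw 8.5 [[0.484, 0.227], [0.487, 0.196], [0.434, 0.188], [0.43, 0.219]]
chbox side [0.4744 0.212 ] edges [ 59. 118.  60. 114.] yaw 11.0 [[0.525, 0.252], [0.538, 0.194], [0.423, 0.171], [0.413, 0.231]]
pack side [0.4571 0.2073] edges [35. 58. 33. 52.] yaw 10.0 [[0.479, 0.229], [0.489, 0.195], [0.432, 0.186], [0.428, 0.219]]
cobox top [ 0.4854 -0.1705] edges [ 62. 121.  68. 121.] yaw -14.6 [[0.552, -0.156], [0.536, -0.216], [0.418, -0.188], [0.435, -0.123]]
comouth top [ 0.4677 -0.1665] edges [48. 67. 44. 65.] yaw -14.9 [[0.504, -0.152], [0.495, -0.198], [0.431, -0.179], [0.44, -0.137]]
cobox side [ 0.4839 -0.1702] edges [ 63. 115.  63. 116.] yaw -14.6 [[0.549, -0.155], [0.531, -0.215], [0.42, -0.186], [0.436, -0.125]]
comouth side [ 0.4655 -0.166 ] edges [39. 67. 40. 66.] yaw -13.9 [[0.504, -0.155], [0.492, -0.193], [0.426, -0.177], [0.44, -0.139]]
[-8.27636733e+01  2.83107457e+01  7.71237647e+01 -1.32923680e-03
  7.46269535e+01 -5.47346408e+00]
```

```bash
cat >> h.py <<'E'
CH=np.array([.458,.2075]);CY=10.8; CO=np.array([.4665,-.1663]);OY=-14.6
def press(xy,z0,zmin,Fstop,step=.001,feed=.03):
    """step down until the upward force passes Fstop; returns [(z,F)]"""
    log=[];z=z0
    while z>zmin:
        z-=step; arm.move_l([*xy,z],feed=feed)
        f=arm.current_force()[2]; log.append((round(float(arm.current_ee_pos()[2])*1e3,1),round(float(f),1)))
        if abs(f)>Fstop: break
    return log
E
python3 - <<'E'
from h import *
import cv2
arm.grip(0.0)
arm.move_to([.36,-.3,.25],R(0)); arm.move_to([*CH,.2],R(CY))
print(arm.current_t(),np.round(arm.current_joint_positions(),1),arm.current_width(),np.round(arm.current_force(),2))
arm.move_l([*CH,.125],feed=.15)
print(arm.current_t(),np.round(arm.current_force(),2))
s=cv2.cvtColor(arm.snapshot("side"),cv2.COLOR_RGB2BGR)
cv2.imwrite("pics/s1.png",cv2.resize(s[200:320,230:390],None,fx=5,fy=5,interpolation=cv2.INTER_CUBIC))
E
```

```text
4.775 [17.5 19.4 95.1 -0.  65.5 96.7] 0.0002010900035195007 [ 0.82 -0.69  0.3 ]
5.425 [-0.03  0.07  0.19]
```

View pics/s1.png

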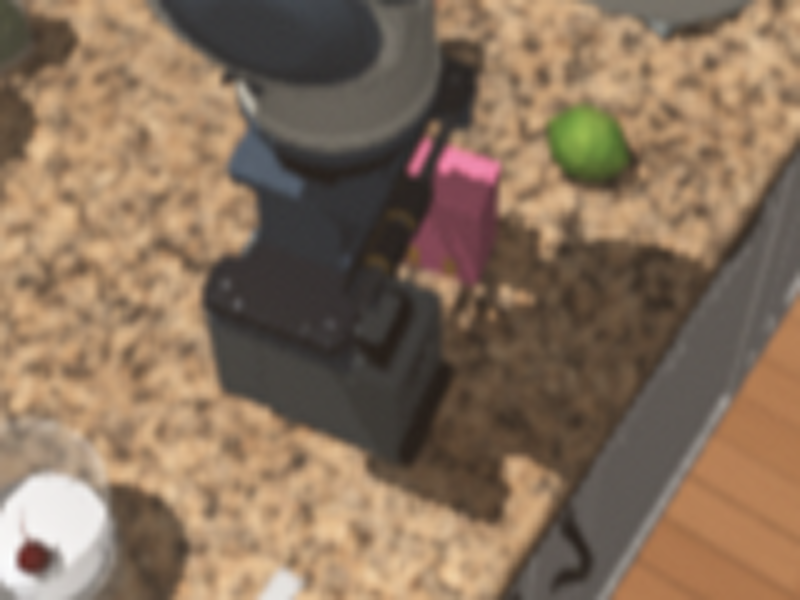

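The fingers (crop ~(375,290)) are over the pack top, and its front part is visible at (385,330). Now the press.

Run:
```python
from h import *
import cv2
arm.move_l([*CH,.116],feed=.08)
l=press(CH,.116,.100,16,.001); print(l,arm.current_t())
arm.move_l([*CH,.19],feed=.12); arm.grip(.09); print(arm.current_t())
s=cv2.cvtColor(arm.snapshot("side"),cv2.COLOR_RGB2BGR)
cv2.imwrite("pics/s2.png",cv2.resize(s[200:320,230:390],None,fx=5,fy=5,interpolation=cv2.INTER_CUBIC))
```

```text
[(115.3, -0.9), (114.0, -0.4), (112.9, -0.7), (111.9, -0.5), (111.0, 3.4), (110.1, 6.6), (109.0, 6.6), (108.1, 6.6), (107.1, 6.3), (106.1, 6.6), (105.1, 7.2), (104.4, 14.3), (103.8, 25.9)] 8.9833
11.2333
```

View pics/s2.png

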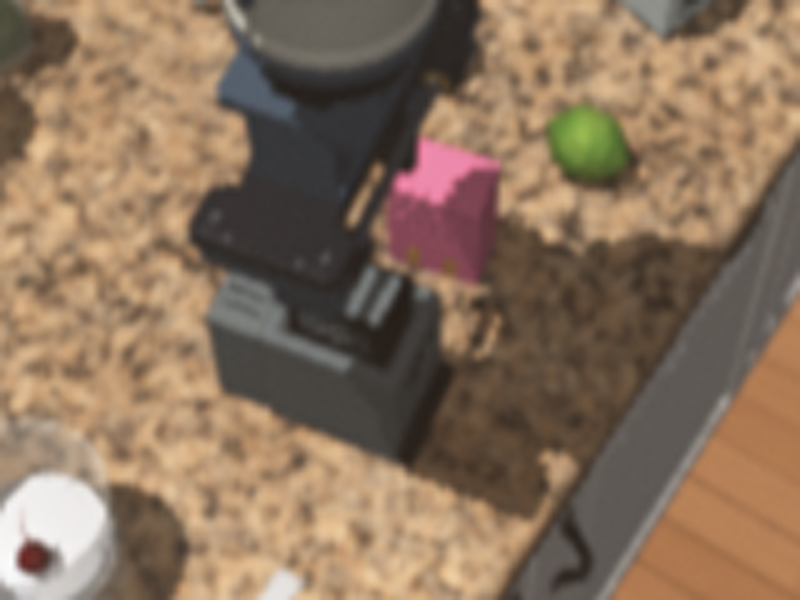

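The pack has popped up: its dark side is visible at crop (345,335), with the fingers open above it. Next I grasp it, lift it out and carry it over the cooler.

Run:
```python
from h import *
import cv2
arm.grip(.07)
arm.move_l([*CH,.105],feed=.12); print(np.round(arm.current_force(),1))
arm.grip(.03); print(arm.current_width(),arm.current_grasp_force(),np.round(arm.current_force(),1),np.round(arm.current_torque(),2))
arm.move_l([*CH,.205],feed=.12)
print(arm.current_t(),arm.current_width(),np.round(arm.current_force(),1))
arm.move_l([*CO,.205],R(OY),feed=.2)
print(arm.current_t(),np.round(arm.current_joint_positions(),1),np.round(arm.current_force(),1),arm.current_width())
arm.move_l([*CO,.176],feed=.1)
for n,(a,b,c,d) in dict(side=(110,230,290,450),top=(140,260,300,460)).items():
    s=cv2.cvtColor(arm.snapshot(n),cv2.COLOR_RGB2BGR)
    cv2.imwrite(f"pics/{n}3.png",s); globals()[n]=cv2.resize(s[a:b,c:d],None,fx=5,fy=5,interpolation=cv2.INTER_CUBIC)
cv2.imwrite("pics/s3.png",side); cv2.imwrite("pics/t3.png",top); print(arm.current_t())
```

```text
[-0.1  0.3 -0.9]
0.039970789388147805 29.88560825586319 [-0.6  0.   2.5] [0.01 0.02 0.01]
14.2 0.04012115467591515 [ 0.9 -0.6 -2. ]
16.2167 [-26.5  18.5  95.7   0.   65.8  78.1] [-0.1  0.1 -2.7] 0.039933177248164774
16.7583
```

View pics/s3.png

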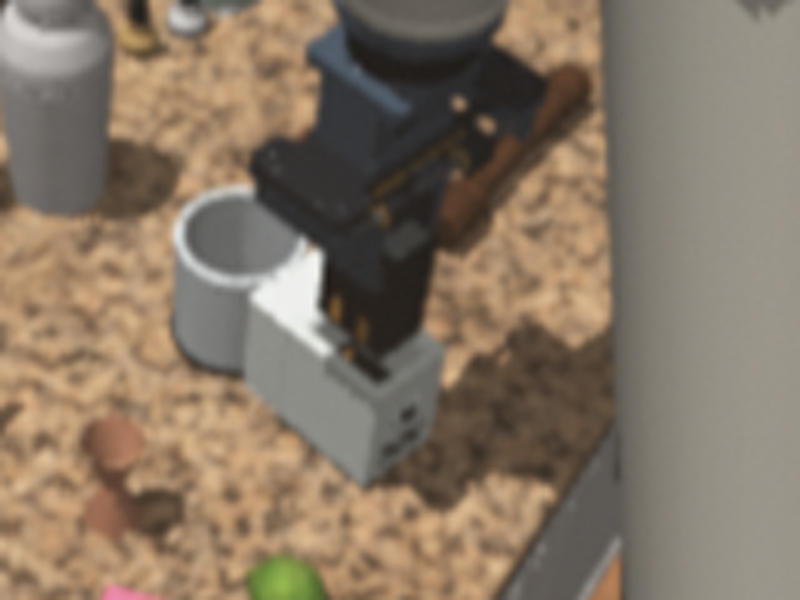

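The pack hangs just above the bay. Its lower front corner is at crop (383,378), with a dark sliver of the bay below it at (365,360). I'll check that against the projection, then lower while watching the force.

Run:
```python
from h import *
Rz=R(OY)[:2,:2]*[1,-1]
for dx,dy in((-.03,.02),(-.03,-.02),(.03,.02)):
    q=proj("side",[*(CO+Rz@[dx,dy]),.115]); print("crop",((q-[290,110]+.5)*5).round())
    
z=.176
def step(z):
    arm.move_l([*CO,z],feed=.06); f=arm.current_force(); print(round(z*1e3),np.round(f,1)); return f
for z in (.165,.162,.160,.158,.156,.154,.150,.145,.140,.130,.124):
    f=step(z)
    if f[2]>8 or np.hypot(f[0],f[1])>8: print("stop");break
print(arm.current_t(),arm.current_width(),np.round(arm.current_torque(),2))
```

```text
crop [381. 365.]
crop [424. 333.]
crop [316. 312.]
165 [-0.5 -0.2 -1.7]
162 [-0.7 -0.8 -1.9]
160 [ 0.2  0.9 -1.5]
158 [-0.1 -0.1 -1.6]
156 [-0.8 -0.6 -1.4]
154 [ 0.3  1.1 -1.7]
150 [-0.2  0.4 -1.7]
145 [ 0.4  0.4 -2.5]
140 [-0.2 -0.3 -1.9]
130 [ 0.   0.5 -1.7]
124 [ 0.   0.  -1.2]
19.6583 0.039845106437662106 [ 0.04 -0.01  0.02]
```

Run:
```python
from h import *
l=press(CO,.124,.112,2.5,.001,.05); print(l[-4:])
arm.grip(.07); 
z=arm.current_ee_pos()[2]
arm.move_l([*CO,.19],feed=.15); arm.grip(0.)
arm.move_l([*CO,.151],feed=.12); print(arm.current_t(),np.round(arm.current_force(),1))
l=press(CO,.151,.126,17,.001,.06); print(l)
if l[-1][1]<17:
    l=press(CO,.126,.1015,17,.0006,.04); print(l)
print(arm.current_t())
```

```text
[(123.1, -1.9), (122.0, -2.0), (121.0, -2.7)]
23.225 [-0.1 -0.  -0.2]
[(150.6, -0.1), (149.1, 0.1), (147.9, 0.1), (146.9, -0.1), (146.0, 2.7), (145.0, 2.0), (144.0, 2.5), (143.0, 3.0), (142.0, 3.0), (141.0, 3.0), (140.0, 2.8), (138.9, 3.4), (138.0, 3.5), (137.0, 3.4), (136.0, 4.3), (135.0, 3.1), (134.0, 4.6), (133.0, 4.6), (132.0, 4.2), (131.0, 3.8), (130.0, 4.8), (129.1, 4.8), (128.1, 6.0), (127.1, 5.1), (126.1, 6.0)]
[(125.5, 6.2), (124.9, 6.6), (124.3, 5.9), (123.7, 5.3), (123.1, 7.1), (122.5, 5.0), (121.9, 5.7), (121.3, 5.7), (120.7, 6.5), (120.1, 5.7), (119.5, 6.3), (118.9, 7.0), (118.3, 7.0), (117.8, 7.1), (117.1, 6.9), (116.6, 8.2), (116.0, 7.4), (115.4, 7.8), (114.8, 6.0), (114.2, 7.6), (113.6, 8.5), (113.0, 7.3), (112.4, 6.8), (111.8, 7.0), (111.2, 7.2), (110.6, 7.0), (110.0, 5.7), (109.4, 8.6), (108.8, 8.0), (108.2, 7.8), (107.6, 7.5), (107.0, 8.5), (106.7, 14.7), (106.3, 21.0)]
37.975
```

The end stop was felt at 106.5 mm with 21 N. Now I let go slowly, back off and look.

Run:
```python
from h import *
import cv2
for z in(.110,.113,.116,.12,.125):
    arm.move_l([*CO,z],feed=.05); print(z,np.round(arm.current_force()[2],1))
arm.move_l([*CO,.2],feed=.2); arm.move_to([.36,-.36,.28],R(0)); print(arm.current_t())
o=[]
for n,(a,b,c,d) in dict(side=(130,290,260,400),top=(150,250,220,400)).items():
    s=cv2.cvtColor(arm.snapshot(n),cv2.COLOR_RGB2BGR)
    o.append(cv2.resize(s[a:b,c:d],(400,int(400*(b-a)/(d-c))),interpolation=cv2.INTER_CUBIC))
h=max(x.shape[0] for x in o); o=[cv2.copyMakeBorder(x,0,h-x.shape[0],0,0,cv2.BORDER_CONSTANT) for x in o]
cv2.imwrite("pics/e.png",np.hstack(o))
```

```text
0.11 7.3
0.113 5.3
0.116 -0.6
0.12 -0.6
0.125 -0.1
40.6833
```

View pics/e.png

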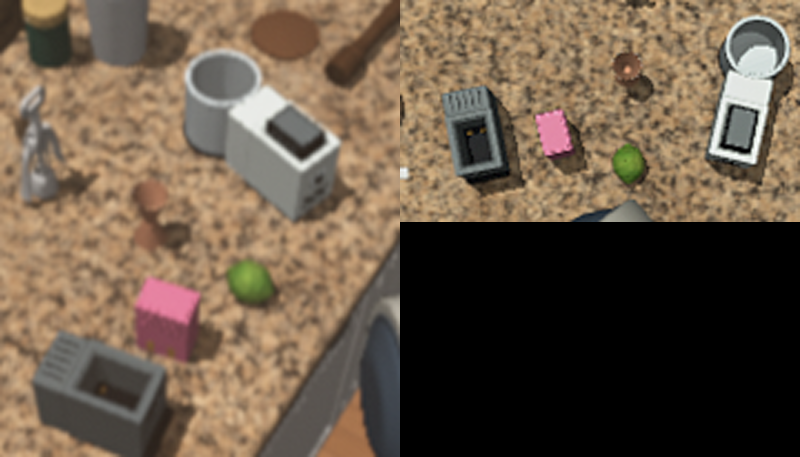

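The force fell to zero by 116 mm, so the catch is holding. The picture agrees: the pack sits low in the cooler bay at (295,128), the charger is empty at (105,385), and nothing else has moved.

```bash
python3 -c "
from rig import arm
print(arm.sign_off(),arm.current_t())"
```

```text
the job is handed in; nothing more can be done
the job is handed in; nothing more can be done
```

The pack is out of the charger and caught in the cooler's bay; the highest press force I read was 26 N, nothing else on the worktop appears to have moved, and I handed the job in at about 41 s.

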